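# Flip a labelled mounting plate over a ramp edge

## Task

The rectangular mounting plate lies with its label underneath. Pick it up, carry it level over the high edge of the turn-over ramp so that most of it sticks out over the tray, and drop it onto the edge so that it flips over and comes to rest flat in the tray with its label up, ready to scan. Leave the round flange and the long strip where they lie.

Things in the scene. Friction and masses are not known exactly. Their poses are not given: they have to be found in the camera images.
- plate: Part to flip: aluminium rectangle 110 x 50 x 8 mm, 0.12 kg, a hole near each end, a white label on one face. Starts flat on the table, label down. Origin at its centre; x along its length, y across, z out of the plain face (up at the start, down at the end). It flips if let go level, length square to the edge, with 5 to 25 mm of its tail over the edge and its underside 10 to 50 mm above it.
- stand: Fixed stand: a steel ramp 120 mm wide rising at 40 degrees to a straight high edge, its top 180 mm above the table; beyond it a grey tray. Origin on the table below the middle of the edge; z up, y along the edge, x level from the edge out over the tray (ramp on the -x side). Tray floor black rubber, 8 mm above the table, from x = 10 to 280, y = -100 to 100 mm; walls 50 mm high.
- flange: Bystander: round aluminium disc, diameter 66 mm, 8 mm thick, with four small holes. Flat on the table; origin at its centre. Not to be moved.
- strip: Bystander: long narrow aluminium strip 140 x 24 x 8 mm with three holes. Flat on the table; origin at its centre, x along its length. Not to be moved.

How it is judged:
By the outcome, as a careful person would: the job done as asked, in the order asked, and still so for the second after the job is handed in, with the robot touching nothing.
It also fails if it takes over 35 s, if anything falls off the work surface, if the arm or the gripper's body presses on something with over 40 N, if the wrist force passes 120 N, or if a joint passes its speed limit or range.

## Robot

A 7-joint arm with a two-finger parallel gripper is mounted at the origin on the work surface. World frame = base frame: x ahead of the robot, y to its left, z up, the work surface at z = 0. Lengths are in mm, angles in rad, forces in N, time in s.
With the tool pointing down it reaches from about 400 to 875 mm from the base axis. Payload 4.4 kg.
Tool frame: the origin (TCP) lies midway between the tips of the shut fingers; the grasp point (between the pads) lies 19 mm behind it (ctrl.grip_point_offset is the distance from the TCP to the grasp point, in mm); z points along the fingers, y is the line along which they close (so a half turn about z gives the same grasp; the last joint's range is limited). The gripper opens to 85 mm and grips with 20 to 120 N. Pads are 22 mm wide; open, the fingers measure 114 mm over their backs; the gripper's body (76 mm by 85 mm) begins 54 mm behind the grasp point. The pads swing forward as they close: fully open they stand 13 mm farther back than shut.
Start: joints at [1.205, 0.628, 0.038, 1.517, -0.027, 0.996, -0.02], TCP at [191.992, -621.013, 231.313] pointing down, gripper open.
Joint ranges: [-3.06, 3.06], [-0.37, 2.12], [-1.25, 1.32], [0.18, 2.47], [-1.1, 4.24], [0.23, 1.98], [-2.94, 2.94]. Speed limits (rad/s): [2.57, 2.57, 3.14, 3.14, 3.14, 3.14, 3.14].

## Interface

Orientations are given as [roll, pitch, yaw] about the fixed x, y, z axes, in that order (R = Rz(yaw) Ry(pitch) Rx(roll)).
In Python, from cell import ctrl, get_image, calibration, finish_job gives the robot as it stands (ctrl), with the cameras as plain functions and the job as plain functions.
- The arm moves only by the tool nudge_tcp, called after "Emit:" as a command line: name --argument value ..., lists and objects as JSON in quotes. Schema: {"type":"object","properties":{"steps":{"type":"array","items":{"type":"object","properties":{"trans":{"type":"array","items":{"type":"number"},"minItems":3,"maxItems":3},"turn_vec":{"type":"array","items":{"type":"number"},"minItems":3,"maxItems":3},"aperture":{"type":"number"}},"additionalProperties":false,"required":["aperture"]},"minItems":1,"maxItems":12},"only":{"type":"string"},"quiet":{"type":"boolean"},"lines":{"type":"string"}},"required":["steps"],"additionalProperties":false}. steps is a list of rows, 1 to 12 of them, each an object with the fields trans (a list: dx, dy, dz in mm), turn_vec (a list: a rotation vector rx, ry, rz in rad), aperture (the finger opening in mm); a field left out counts as zero (the opening has to be given); each row shifts and turns the commanded pose from where the row before left it, along the tool's axes as they then stand; what a row does not reach is not made up. A row lasts 1/10 s, in which the tool goes at most 50 mm and 0.15 rad, less where a joint would pass 70% of its speed; a pose out of reach is approached as far as the arm can. The fingers move at their own pace and stop on an object; the grip force is fixed at half the most. Time passes only in rows, so rows that do not move let the fingers close. The tool returns the time, the measured TCP pose, the force, the opening and the grip force at its end. only (a regular expression) keeps the lines of the reply that match it, lines (a string "A,B") keeps lines A to B, and quiet returns only ok. Input that does not fit is refused with a message, and nothing moves.
- ctrl.read_state(): the state, without advancing time (a new reading comes with each control period).
- get_image(name): name is "scene" or "top" or "wrist"; returns the picture (400x640x3 uint8, blue, green, red); there is no depth.
- calibration(name): a dict with "fx", "fy", "cx", "cy" (pixels), "rvec" (rotation vector, rad) and "tvec" (3), from world to camera coordinates, as OpenCV has them; the wrist camera has in their place "hand_eye" (4x4, takes a point from camera to tool coordinates, whose origin is the TCP and whose axes are the flange's). Camera axes: x right, y down, z forward; pixel columns grow to the right and rows downward; lengths in mm; the calibration is good to about 2 mm. A picture is of the moment at which its call begins: read the wrist's pose just before it. calibration takes no time and is no camera call.
- finish_job(): hands the job in; it is judged then, once.
The state is a dict: "clock": time; "qpos": joint angles; "qd": joint speeds; "tau": joint torques, N m; "eef_pos": TCP position; "tool_rot": TCP orientation; "force": force on the tool from outside, world axes, zero at the start; "torque": the same for the moment, N m; "width": finger opening in mm; "gripper_force": force on a finger pad.
Only numpy, scipy, OpenCV 4.12 (cv2) and the standard library are available. Lean on these libraries where they do the work, as an engineer would, in place of code of your own. Each camera call takes 0.05 s, during which the arm holds its last target. There are 200 camera calls.

## Working session

There is one attempt and no reset: what is moved stays moved. The work goes in short steps, Python scripts to look and compute and a tool call to move; the robot and the scene stay as the last step left them, time stands still between calls to the robot, and variables do not carry over. Pictures are saved under pics/ and viewed, at most 10 in all, crops included, and the job is handed in when it is done.

```bash
ls; mkdir -p pics; python3 - <<'E'
from cell import ctrl, get_image, calibration, finish_job
import cv2,numpy as np
s=ctrl.read_state();print(s['eef_pos'],s['tool_rot'],s['clock'],s['width'])
for n in("scene","top"):
    im=get_image(n);cv2.imwrite(f"pics/{n}0.png",im);c=calibration(n);print(n,c)
    R=cv2.Rodrigues(np.array(c['rvec']))[0];print(-R.T@np.array(c['tvec']))
print(ctrl.grip_point_offset)
E
```

```text
cell.py
pics
[ 191.80925236 -620.41891484  230.40238833] [-3.13973755e+00  1.17520445e-05  2.99772490e-01] 0.0 85.90103730690852
scene {'fx': 449.9430640926455, 'fy': 449.9430640926455, 'cx': 319.0841076783436, 'cy': 201.53274137458487, 'rvec': array([ 1.60768298,  1.95789793, -0.77626826]), 'tvec': array([ -20.09282441, -389.55872642, 1187.97187036])}
[1082.85013954  219.94122598  585.23356029]
top {'fx': 435.26717411375193, 'fy': 435.26717411375193, 'cx': 318.0585925254337, 'cy': 200.52212565538528, 'rvec': array([ 2.15827647, -2.21457034,  0.06597473]), 'tvec': array([138.65105261, 553.7760953 , 809.84754481])}
[503.7470004  121.57776155 844.51342881]
18.700000000000003
```

View pics/top0.png

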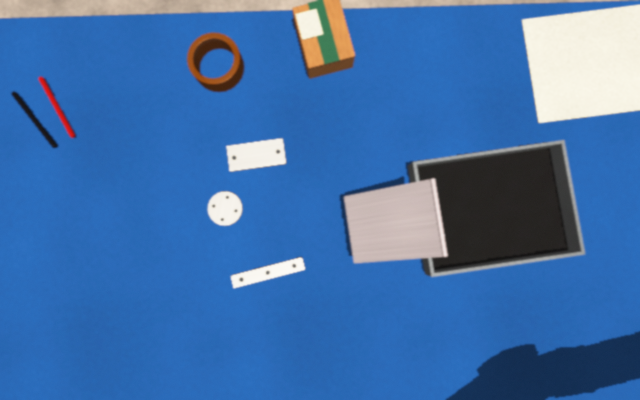

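View pics/scene0.png

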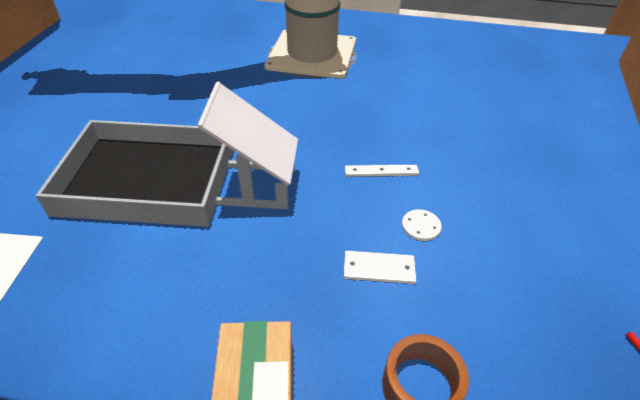

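Top view: the plate is near (256,154), the flange at (225,208) and the strip at (268,273). The ramp's high edge runs (434,180)–(446,257), with the tray to its right. Next I'll measure these with contours.

```bash
cat > h.py <<'E'
import cv2,numpy as np
from cell import ctrl, get_image, calibration, finish_job
def cast(n,px,z):
    c=calibration(n);K=np.array([[c['fx'],0,c['cx']],[0,c['fy'],c['cy']],[0,0,1]])
    R=cv2.Rodrigues(np.array(c['rvec']))[0];o=-R.T@np.array(c['tvec'])
    p=np.atleast_2d(px).astype(float)
    d=np.c_[p,np.ones(len(p))]@np.linalg.inv(K).T@R
    return o+d*((z-o[2])/d[:,2])[:,None]
E
python3 - <<'E'
from h import *
np.set_printoptions(precision=1,suppress=True)
for n in("top","scene"):
    im=cv2.imread(f"pics/{n}0.png");hsv=cv2.cvtColor(im,cv2.COLOR_BGR2HSV)
    m=((hsv[...,1]<70)&(hsv[...,2]>140)).astype(np.uint8)
    for c in cv2.findContours(m,cv2.RETR_EXTERNAL,cv2.CHAIN_APPROX_NONE)[0]:
        a=cv2.contourArea(c)
        if a<300 or a>12000: continue
        u=c[:,0].mean(0)
        if n=="top" and a>4000 and u[0]<460:
            h=cv2.approxPolyDP(c,6,True)[:,0];print("ramp?",h.tolist());print(cast(n,h,180));continue
        w=cast(n,c[:,0],8)[:,:2].astype(np.float32);print(n,a,u,cv2.minAreaRect(w))
e=cast("top",[[435,179],[447,257]],180);print("edge top",e, np.linalg.norm(e[0]-e[1]))
e=cast("scene",[[217,85],[201,126]],180);print("edge scene",e,np.linalg.norm(e[0]-e[1]))
# tray rim outer corners z=50
print(cast("top",[[565,141],[584,254],[432,276],[411,162]],58))
E
python3 - <<'E'
import cv2
a=cv2.imread('pics/top0.png')[130:290,330:600];b=cv2.imread('pics/scene0.png')[70:230,30:310]
a=cv2.resize(a,(800,474));cv2.imwrite('pics/c1.png',a)
E
```

```text
top 956.5 [267.3 272.2] ((423.63873291015625, 224.14288330078125), (26.519657135009766, 142.2456512451172), 13.025338172912598)
top 922.0 [224.6 208. ] ((548.1453857421875, 304.8369445800781), (67.48835754394531, 65.54407501220703), 88.5317611694336)
top 1459.0 [255.6 154.4] ((650.7232666015625, 242.59140014648438), (52.40367126464844, 111.94628143310547), 6.685440540313721)
top 574.5 [309.6  23.6] ((908.688232421875, 132.5125274658203), (57.78820037841797, 45.412574768066406), 14.015130043029785)
top 11554.5 [584.6  61.8] ((813.9805908203125, -412.5758972167969), (210.9056854248047, 236.16732788085938), 5.718956470489502)
top 1110.5 [477.7   2.4] ((926.7927856445312, -214.34365844726562), (567.4256591796875, 40.8608512878418), 88.37886047363281)
top 3978.5 [154.8   6.4] ((947.0618896484375, 432.4816589355469), (631.60888671875, 36.9369010925293), 88.37887573242188)
scene 1298.5 [270. 380.] ((858.8721923828125, 121.16614532470703), (51.927284240722656, 46.83252716064453), 11.190896034240723)
scene 1903.0 [379.1 266.9] ((654.4744873046875, 242.12908935546875), (54.47882080078125, 110.
[... 333 characters left out ...]
4.63626098632812), (31.291362762451172, 140.8677215576172), 11.82973861694336)
scene 456.5 [345.8  51.7] ((-21.894058227539062, 89.44755554199219), (179.24871826171875, 49.501243591308594), 9.298417091369629)
scene 310.0 [280.   48.9] ((-15.750244140625, -93.69461059570312), (183.91162109375, 51.519779205322266), 13.625187873840332)
scene 1660.5 [470.7  17.1] ((-328.9345397949219, 413.3578796386719), (783.934326171875, 103.3250732421875), 89.1642837524414)
edge top [[575.1 -56.2 180. ]
 [455.9 -69.3 180. ]] 119.8854912857459
edge scene [[469.  -64.3 180. ]
 [580.8 -48.9 180. ]] 112.84843380183815
[[ 651.6 -328.3   58. ]
 [ 446.3 -349.5   58. ]
 [ 414.1  -76.    58. ]
 [ 620.4  -46.6   58. ]]
```

View pics/c1.png

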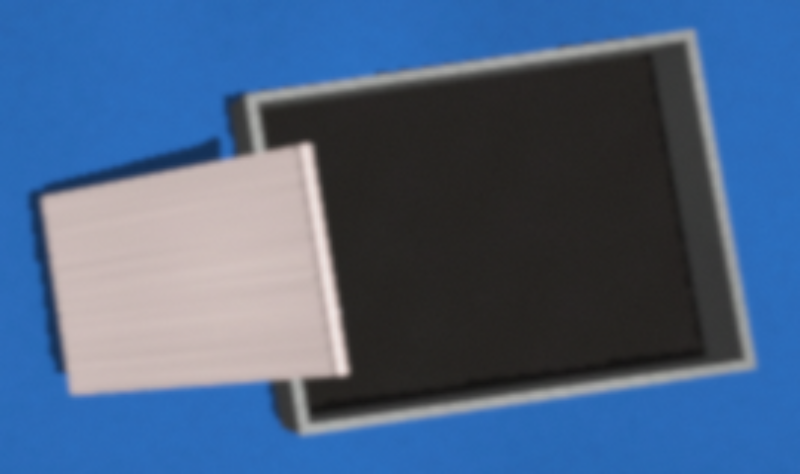

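The crop shows the ramp's end face as a bright band. Its left line, (432.3,179.6)–(443.4,256.9) in top pixels, is the high edge. The plate's centre is about (651,242) with its length at 96.6°, nearly square to the edge already. I'll turn the tool to yaw 96.6° and raise it.

Emit:
nudge_tcp --steps '[{"trans":[0,0,-5],"turn_vec":[0,0,-0.139],"aperture":85},{"trans":[0,0,-5],"turn_vec":[0,0,-0.139],"aperture":85},{"trans":[0,0,-5],"turn_vec":[0,0,-0.139],"aperture":85},{"trans":[0,0,-5],"turn_vec":[0,0,-0.139],"aperture":85},{"trans":[0,0,-5],"turn_vec":[0,0,-0.139],"aperture":85},{"trans":[0,0,-5],"turn_vec":[0,0,-0.139],"aperture":85},{"trans":[0,0,-5],"turn_vec":[0,0,-0.139],"aperture":85},{"trans":[0,0,-5],"turn_vec":[0,0,-0.139],"aperture":85},{"trans":[0,0,-5],"turn_vec":[0,0,-0.139],"aperture":85},{"trans":[0,0,-5],"turn_vec":[0,0,-0.139],"aperture":85}]'

```text
clock: 1.1
eef_pos: [191.8, -620.7, 281.0]
tool_rot: [-3.141, -0.001, 1.695]
force: [-0.8, -0.5, -0.6]
width: 84.8
gripper_force: 0.0
```

```bash
python3 -c "
from h import *
s=ctrl.read_state();print(s['qpos'])
e=cast('top',[[432.3,179.6],[443.4,256.9]],180);d=e[0]-e[1];print(e,e.mean(0),np.linalg.norm(d),np.degrees(np.arctan2(d[1],d[0])))"
```

```text
[ 1.42413752  0.60127081 -0.33924448  1.44689134  0.20958237  1.13026675
  1.17494247]
[[574.28863163 -52.04632631 180.        ]
 [456.22002714 -63.83740438 180.        ]] [515.25432939 -57.94186535 180.        ] 118.65590962863219 5.703010066469847
```

Emit:
nudge_tcp --steps '[{"trans":[20,14,0],"aperture":85},{"trans":[40,28,0],"aperture":85},{"trans":[40,28,0],"aperture":85},{"trans":[40,28,0],"aperture":85},{"trans":[40,28,0],"aperture":85},{"trans":[40,28,0],"aperture":85},{"trans":[40,28,0],"aperture":85},{"trans":[40,28,0],"aperture":85},{"trans":[40,28,0],"aperture":85},{"trans":[40,28,0],"aperture":85}]'

```text
clock: 2.1
eef_pos: [411.3, -210.4, 281.3]
tool_rot: [-3.141, 0.0, 1.689]
force: [1.4, -0.2, -0.4]
width: 85.2
gripper_force: 0.0
```

```bash
python3 -c "
from cell import ctrl, get_image, calibration, finish_job
print(ctrl.read_state()['qpos'])"
```

```text
[ 0.76228841  0.32301593 -0.46081404  1.94281421  0.17925623  0.91539182
  0.33086238]
```

Emit:
nudge_tcp --steps '[{"trans":[35,24,0],"aperture":85},{"trans":[35,24,0],"aperture":85},{"trans":[35,24,0],"aperture":85},{"trans":[35,24,0],"aperture":85},{"trans":[35,24,0],"aperture":85},{"trans":[35,24,0],"aperture":85},{"trans":[35,24,10],"aperture":75},{"trans":[35,24,10],"aperture":75},{"trans":[35,24,20],"aperture":70},{"trans":[35,24,20],"aperture":70},{"trans":[35,24,20],"aperture":70},{"trans":[35,28,20],"aperture":70}]'

```text
clock: 3.3
eef_pos: [651.2, 240.8, 179.9]
tool_rot: [-3.14, 0.001, 1.69]
force: [0.5, 0.2, 0.6]
width: 70.1
gripper_force: 0.0
```

```bash
python3 - <<'E'
from h import *
s=ctrl.read_state();print(s['eef_pos'],s['tool_rot'],s['width'])
im=get_image("wrist");cv2.imwrite("pics/w1.png",im);print(calibration("wrist"))
E
```

```text
[651.15531591 240.81042937 179.94021866] [-3.14043035e+00  8.47724082e-04  1.69003685e+00] 70.12645798173193
{'fx': 350.9706211673878, 'fy': 350.9706211673878, 'cx': 317.4013942625627, 'cy': 193.9075743793955, 'hand_eye': array([[-1.19039399e-03, -9.65416819e-01, -2.60708551e-01,
         6.55622842e+01],
       [ 9.99999280e-01, -1.18906957e-03, -1.62807728e-04,
        -8.48747378e-01],
       [-1.52823287e-04, -2.60708557e-01,  9.65417539e-01,
        -1.42413874e+02],
       [ 0.00000000e+00,  0.00000000e+00,  0.00000000e+00,
         1.00000000e+00]])}
```

View pics/w1.png

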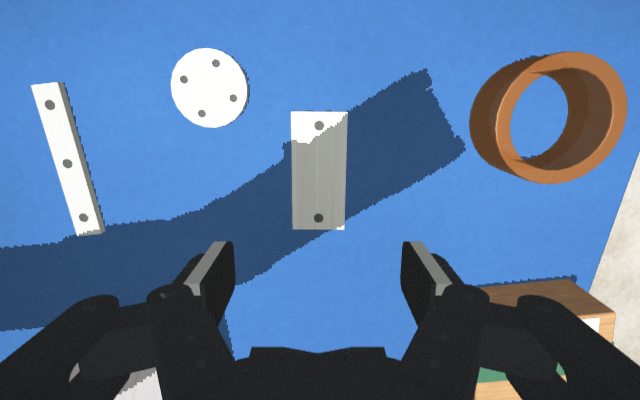

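The plate is centred between the fingers. Its corners are about (291,111), (347,111), (344,230) and (292,230), and its holes are at (319,125) and (318,217).

```bash
python3 - <<'E'
from h import *
from scipy.spatial.transform import Rotation as Ro
c=calibration("wrist");s=ctrl.read_state()
T=np.array(c['hand_eye']);R=Ro.from_euler('xyz',s['tool_rot']).as_matrix()
o=R@T[:3,3]+s['eef_pos']
def w(u,v):
    d=R@T[:3,:3]@np.array([(u-c['cx'])/c['fx'],(v-c['cy'])/c['fy'],1]);return o+d*(8-o[2])/d[2]
P=np.array([w(*p) for p in [(319,125),(318.5,217.5),(291,111),(347,111),(344,230),(292,230)]]).round(1);print(P)
h=P[:2].mean(0);d=P[0]-P[1];print(h,P[2:].mean(0),np.linalg.norm(d),np.degrees(np.arctan2(d[1],d[0])))
for q in(P[2:].mean(0),):print("tool delta",R.T@(q-s['eef_pos']))
E
```

```text
[[645.9 294.1   8. ]
 [656.  210.2   8. ]
 [620.6 302.9   8. ]
 [668.3 308.8   8. ]
 [681.3 200.9   8. ]
 [632.9 194.8   8. ]]
[650.95 252.15   8.  ] [650.775 251.85    8.   ] 84.50573945005159 96.86431520295463
tool delta [1.34696510e+00 8.36712657e-02 1.67093151e+02]
```

```bash
python3 -c "
from h import *
s=ctrl.read_state();print(s['clock'],s['eef_pos'],s['tool_rot'],s['qd'].round(2) if hasattr(s['qd'],'round') else s['qd'])"
```

```text
3.35 [651.44782625 249.47345806 175.08034553] [-3.13887542 -0.00655382  1.69617402] [ 0.04 -0.06 -0.04  0.16 -0.05  0.02  0.06]
```

The arm was still settling during that picture, so I'll measure again now that it's at rest.

Emit:
nudge_tcp --steps '[{"aperture":66},{"aperture":66}]'

```text
clock: 3.55
eef_pos: [650.7, 238.8, 180.6]
tool_rot: [-3.14, 0.001, 1.69]
force: [0.5, -0.1, 0.5]
width: 65.8
gripper_force: 0.0
```

```bash
python3 - <<'E'
from h import *
from scipy.spatial.transform import Rotation as Ro
c=calibration("wrist");s=ctrl.read_state();im=get_image("wrist")
T=np.array(c['hand_eye']);R=Ro.from_euler('xyz',s['tool_rot']).as_matrix()
o=R@T[:3,3]+s['eef_pos']
def w(u,v):
    d=R@T[:3,:3]@np.array([(u-c['cx'])/c['fx'],(v-c['cy'])/c['fy'],1]);return o+d*(8-o[2])/d[2]
hsv=cv2.cvtColor(im,cv2.COLOR_BGR2HSV);m=((hsv[...,1]<80)&(hsv[...,2]>100)).astype(np.uint8)
for k in cv2.findContours(m,cv2.RETR_EXTERNAL,cv2.CHAIN_APPROX_NONE)[0]:
    if 3000<cv2.contourArea(k)<12000:
        r=cv2.minAreaRect(np.array([w(*p)[:2] for p in k[:,0]],np.float32));q=np.array([*r[0],8])
        print(r,"tool",R.T@(q-s['eef_pos']))
print(s['eef_pos'],s['tool_rot'])
E
```

```text
((952.796630859375, 170.5936279296875), (49.69915771484375, 240.47665405273438), 20.231111526489258) tool [-103.42352393  292.14064588  172.30424973]
((651.0091552734375, 241.17185974121094), (50.02661895751953, 109.8154067993164), 6.373964786529541) tool [  2.49819321   0.87192689 172.60491167]
((426.0622253417969, 223.771240234375), (28.798921585083008, 140.00985717773438), 13.00689697265625) tool [  11.93754849 -224.54923181  172.92526649]
((549.0774536132812, 303.51715087890625), (65.54660034179688, 66.25003814697266), 49.58873748779297) tool [ 76.50851138 -92.93360372 172.65352441]
[650.66756639 238.82508997 180.60890112] [-3.14012091e+00  1.20854855e-03  1.68984677e+00]
```

Emit:
nudge_tcp --steps '[{"trans":[2.5,0.9,20],"turn_vec":[0,0,0.007],"aperture":66},{"trans":[0,0,40],"aperture":66},{"trans":[0,0,40],"aperture":66},{"trans":[0,0,35],"aperture":66},{"trans":[0,0,20],"aperture":66},{"trans":[0,0,10],"aperture":66},{"trans":[0,0,5],"aperture":66},{"aperture":66},{"aperture":66}]'

```text
clock: 4.5
eef_pos: [652.8, 242.3, 13.1]
tool_rot: [3.139, -0.001, 1.682]
force: [0.0, 0.4, 0.2]
width: 66.0
gripper_force: 0.0
```

```bash
python3 - <<'E'
from h import *
cv2.imwrite("pics/w2.png",get_image("wrist"))
E
```

```text
(no output)
```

View pics/w2.png

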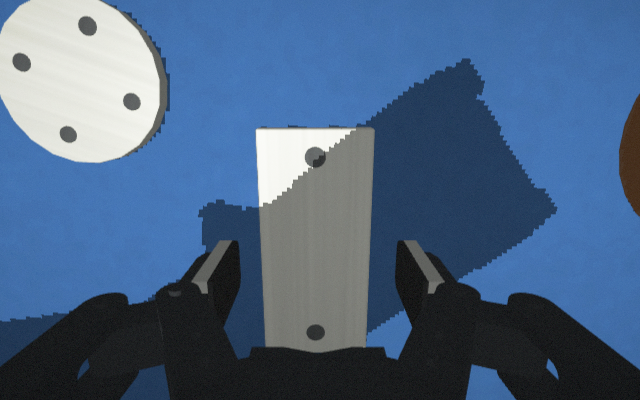

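The plate is centred between the pads (finger tips at (235,242) and (400,242)). I'll narrow the fingers and lower carefully.

Emit:
nudge_tcp --steps '[{"trans":[0,0,3],"aperture":57},{"trans":[0,0,3],"aperture":57},{"trans":[0,0,3],"aperture":57},{"trans":[0,0,2],"aperture":57},{"aperture":57}]'

```text
clock: 5.05
eef_pos: [651.4, 242.0, -0.3]
tool_rot: [-3.141, 0.0, 1.683]
force: [0.1, 1.0, -0.2]
width: 57.0
gripper_force: 0.0
```

Emit:
nudge_tcp --steps '[{"trans":[0,0,1],"aperture":57},{"trans":[0,0,1],"aperture":57},{"aperture":57}]'

```text
clock: 5.35
eef_pos: [651.7, 242.1, -1.8]
tool_rot: [-3.142, 0.0, 1.683]
force: [-0.3, 0.5, -0.4]
width: 57.0
gripper_force: 0.0
```

Emit:
nudge_tcp --steps '[{"trans":[0,0,1],"aperture":57},{"aperture":46},{"aperture":44},{"aperture":44},{"aperture":44}]'

```text
clock: 5.85
eef_pos: [652.0, 242.3, -2.3]
tool_rot: [3.141, -0.0, 1.683]
force: [-0.1, 0.3, 4.0]
width: 48.2
gripper_force: 62.6
```

Emit:
nudge_tcp --steps '[{"trans":[0,0,-15],"aperture":44},{"trans":[0,0,-30],"aperture":44},{"trans":[0,0,-45],"aperture":44},{"trans":[0,0,-45],"aperture":44},{"trans":[0,0,-45],"aperture":44},{"trans":[0,0,-45],"aperture":44},{"trans":[0,0,-20],"aperture":44},{"trans":[0,0,-10],"aperture":44},{"aperture":44},{"aperture":44}]'

```text
clock: 6.85
eef_pos: [650.8, 241.5, 250.7]
tool_rot: [-3.139, 0.001, 1.683]
force: [-0.9, -0.4, -1.8]
width: 47.8
gripper_force: 62.2
```

```bash
python3 - <<'E'
from h import *
from scipy.spatial.transform import Rotation as Ro
s=ctrl.read_state();cv2.imwrite("pics/w3.png",get_image("wrist"))
R=Ro.from_euler('xyz',s['tool_rot']).as_matrix()
a=np.radians(-84);e=np.array([517,-57.5]);x=np.array([np.cos(a),np.sin(a)])
t=e+41*x;print(t,"tool delta",R.T@(np.r_[t,s['eef_pos'][2]]-s['eef_pos']))
E
```

```text
[521.28566699 -98.27539771] tool delta [-323.16506826 -166.71690442    0.8117584 ]
```

View pics/w3.png

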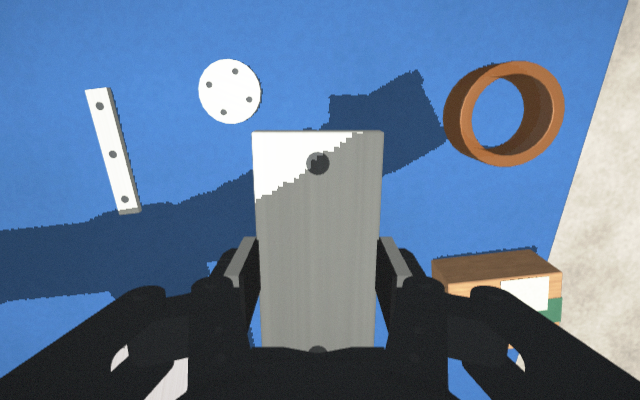

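The plate is held level, with its far edge at row 131 and holes at (317,163) and (317,350). Next I'll carry it over the edge.

Emit:
nudge_tcp --steps '[{"trans":[-20,-10,0],"aperture":44},{"trans":[-40,-21,0],"aperture":44},{"trans":[-40,-21,0],"aperture":44},{"trans":[-40,-21,0],"aperture":44},{"trans":[-40,-21,0],"aperture":44},{"trans":[-40,-21,0],"aperture":44},{"trans":[-40,-21,0],"aperture":44},{"trans":[-35,-18,0],"aperture":44},{"trans":[-18,-9,0],"aperture":44},{"trans":[-10,-4,0],"aperture":44},{"aperture":44},{"aperture":44}]'

```text
clock: 8.1
eef_pos: [522.2, -95.9, 251.9]
tool_rot: [-3.142, -0.002, 1.684]
force: [0.0, 1.0, -1.0]
width: 47.9
gripper_force: 62.2
```

Emit:
nudge_tcp --steps '[{"trans":[0,0,10],"aperture":44},{"trans":[0,0,12],"aperture":44},{"trans":[0,0,10],"aperture":44},{"trans":[0,0,8],"aperture":44},{"aperture":44},{"aperture":44},{"aperture":44}]'

```text
clock: 8.8
eef_pos: [522.2, -97.5, 212.7]
tool_rot: [3.141, 0.0, 1.683]
force: [0.3, -1.2, -0.4]
width: 47.9
gripper_force: 62.2
```

```bash
python3 - <<'E'
from h import *
for n in("top","scene","wrist"):cv2.imwrite(f"pics/{n}4.png",get_image(n))
a=cv2.imread("pics/top4.png")[120:290,300:600];b=cv2.imread("pics/scene4.png")[20:190,100:400]
cv2.imwrite("pics/c4.png",cv2.resize(np.vstack([a,b]),None,fx=1.75,fy=1.75,interpolation=cv2.INTER_CUBIC))
E
```

```text
(no output)
```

View pics/c4.png

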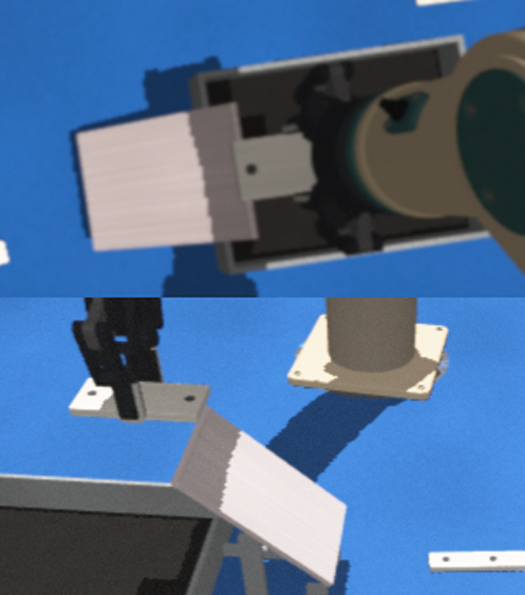

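View pics/wrist4.png

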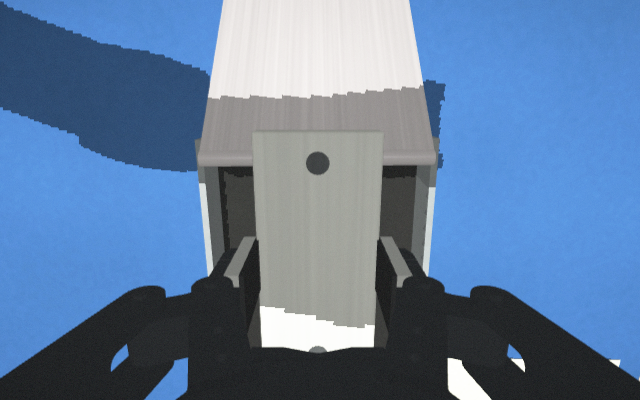

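The wrist view shows the plate's tail at row 131 and the edge band at rows about 153–165, spanning columns 198–438. The plate looks square to the edge and centred. I'll calculate the overlap.

```bash
python3 - <<'E'
from h import *
from scipy.spatial.transform import Rotation as Ro
np.set_printoptions(precision=1,suppress=True)
c=calibration("wrist");s=ctrl.read_state();print(s['eef_pos'],s['tool_rot'])
T=np.array(c['hand_eye']);R=Ro.from_euler('xyz',s['tool_rot']).as_matrix();o=R@T[:3,3]+s['eef_pos']
def w(u,v,z):
    d=R@T[:3,:3]@np.array([(u-c['cx'])/c['fx'],(v-c['cy'])/c['fy'],1]);return R.T@(o+d*(z-o[2])/d[2]-s['eef_pos'])
print("tail",w(253,131,223),w(383,131,223))
for r in(153,165):print("edge",r,w(198,r,180),w(438,r,180))
im=cv2.imread("pics/wrist4.png");print(im[140:172:2,225].tolist())
print("top edge x-check", cast("top",[[300+232/1.75,120+140/1.75],[300+240/1.75,120+198/1.75]],223))
E
```

```text
[522.1 -97.6 212.8] [3.1 0.  1.7]
tail [ 54.1 -24.8 -10.3] [ 54.1  23.6 -10.2]
edge 153 [ 39.6 -60.7  32.7] [39.4 59.6 32.8]
edge 165 [ 33.5 -61.2  32.7] [33.3 60.2 32.8]
[[141, 144, 146], [143, 143, 146], [142, 141, 146], [139, 141, 145], [141, 144, 146], [142, 143, 146], [143, 143, 149], [147, 147, 152], [151, 154, 157], [158, 159, 163], [150, 151, 155], [145, 146, 150], [133, 134, 137], [89, 90, 91], [37, 38, 34], [32, 33, 32]]
top edge x-check [[540.4 -40.  223. ]
 [493.1 -44.4 223. ]]
```

Overlap is about 16 mm and the plate is square and centred. I'll lower it slightly, let it settle, release and retreat upward.

Emit:
nudge_tcp --steps '[{"trans":[-1,0,4],"aperture":44},{"trans":[0,0,4],"aperture":44},{"aperture":44},{"aperture":44},{"aperture":44},{"aperture":44}]'

```text
clock: 9.55
eef_pos: [522.0, -98.4, 204.4]
tool_rot: [3.141, 0.0, 1.683]
force: [0.9, 0.6, -1.4]
width: 48.0
gripper_force: 62.2
```

Emit:
nudge_tcp --steps '[{"aperture":85},{"aperture":85},{"trans":[0,0,-30],"aperture":85},{"trans":[0,0,-45],"aperture":85},{"trans":[0,0,-40],"aperture":85},{"trans":[0,0,-20],"aperture":85},{"aperture":85},{"aperture":85},{"aperture":85},{"aperture":85}]'

```text
clock: 10.55
eef_pos: [521.2, -98.5, 338.0]
tool_rot: [-3.139, -0.001, 1.683]
force: [-0.3, -0.0, 0.8]
width: 84.9
gripper_force: 0.0
```

```bash
python3 - <<'E'
from h import *
a=get_image("wrist");cv2.imwrite("pics/w5.png",a)
b=get_image("scene");b=b[60:240,20:320];b=cv2.resize(b,None,fx=1.5,fy=1.5);c=np.zeros((670,640,3),np.uint8);c[:400]=a;c[400:670,:450]=b;cv2.imwrite("pics/c5.png",cv2.resize(c,None,fx=.89,fy=.89))
E
```

```text
(no output)
```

View pics/c5.png

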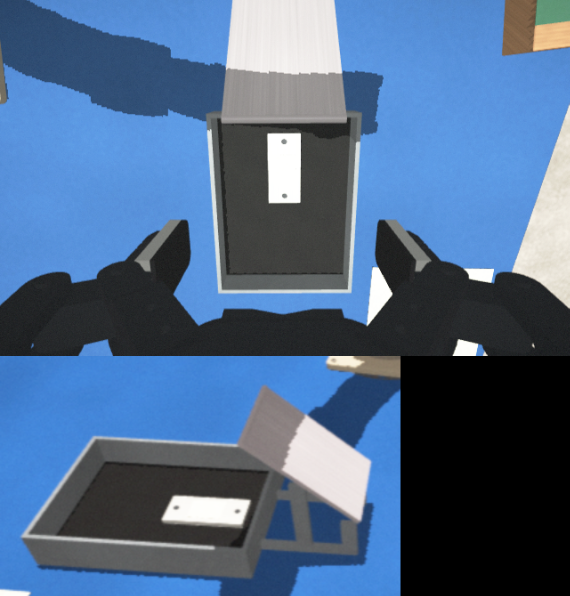

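The plate lies flat in the tray, at (284,168) in the wrist part of the view. It looks white, but plain aluminium in sunlight also looked bright, so I'll check the face by its pixel values before handing in.

Emit:
nudge_tcp --steps '[{"aperture":85},{"aperture":85},{"aperture":85},{"aperture":85},{"aperture":85}]'

```text
clock: 11.15
eef_pos: [521.9, -98.5, 339.4]
tool_rot: [3.142, 0.0, 1.683]
force: [-0.1, -0.3, 0.2]
width: 84.9
gripper_force: 0.0
```

```bash
python3 - <<'E'
from h import *
a=get_image("wrist");s=get_image("scene");s0=cv2.imread("pics/scene0.png");w5=cv2.imread("pics/w5.png");w1=cv2.imread("pics/w1.png")
print("motion",np.abs(a.astype(int)-w5)[140:235,290:350].max())
print("now wrist cols",a[150:230:6,319].tolist()); print("row",a[188,300:340:4].tolist())
print("plain sunlit wrist w1",w1[116:124:4,300].tolist(),"flange",w1[90,205].tolist(), "flange/now")
def st(i,y,x):p=i[y-3:y+4,x-6:x+7].reshape(-1,3);return p.mean(0).round(),p.std(0).round(1)
print("scene plain0",st(s0,267,380),"flange",st(s,225,422),"plate now",st(s,60+int((510-356)/.89/1.5),20+int(207/.89/1.5)))
top=get_image("top");n=np.zeros((540,640,3),np.uint8);n=np.hstack([cv2.resize(a[130:250,270:370],(390,468),interpolation=cv2.INTER_NEAREST),cv2.resize(s[110:180,100:160],(400,468),interpolation=cv2.INTER_NEAREST)]);cv2.imwrite("pics/c6.png",n)
E
```

```text
motion 217
now wrist cols [[252, 253, 253], [168, 171, 166], [253, 254, 254], [254, 255, 255], [253, 254, 254], [254, 255, 255], [254, 255, 255], [254, 255, 255], [254, 255, 255], [254, 255, 255], [254, 255, 255], [241, 246, 244], [245, 249, 249], [61, 62, 61]]
row [[229, 235, 234], [254, 255, 255], [254, 255, 255], [254, 255, 255], [254, 255, 255], [254, 255, 255], [254, 255, 255], [254, 255, 255], [254, 255, 255], [173, 182, 180]]
plain sunlit wrist w1 [[255, 255, 255], [255, 255, 255]] flange [254, 255, 255] flange/now
scene plain0 (array([249., 251., 252.]), array([0.5, 0.2, 0.1])) flange (array([248., 251., 252.]), array([0.6, 0.5, 0.4])) plate now (array([251., 254., 254.]), array([0.5, 0. , 0.2]))
```

View pics/c6.png

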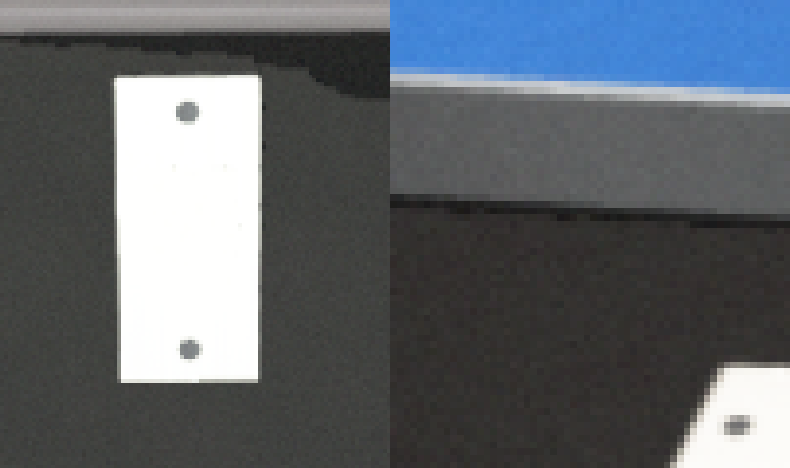

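All views are used, so I'll check numerically: measure where the plate is, and look for a label step in its brightness profile.

```bash
python3 - <<'E'
from h import *
from scipy.spatial.transform import Rotation as Ro
np.set_printoptions(precision=1,suppress=True)
c=calibration("wrist");s=ctrl.read_state();a=get_image("wrist")
T=np.array(c['hand_eye']);R=Ro.from_euler('xyz',s['tool_rot']).as_matrix();o=R@T[:3,3]+s['eef_pos']
def w(u,v,z=16):
    d=R@T[:3,:3]@np.array([(u-c['cx'])/c['fx'],(v-c['cy'])/c['fy'],1]);return (o+d*(z-o[2])/d[2])
m=np.zeros((400,640),np.uint8);m[140:240,280:360]=(a[140:240,280:360].min(2)>180)
k=max(cv2.findContours(m,0,cv2.CHAIN_APPROX_NONE)[0],key=cv2.contourArea)
r=cv2.minAreaRect(np.array([w(*p)[:2] for p in k[:,0]],np.float32));print(r,"tool",R.T@(np.r_[r[0],16]-s['eef_pos']))
i=get_image("scene").astype(int)
mm=np.zeros((400,640),np.uint8);mm[120:200,120:230]=i[120:200,120:230].min(2)>200
k=max(cv2.findContours(mm,0,cv2.CHAIN_APPROX_NONE)[0],key=cv2.contourArea);print(cv2.boundingRect(k))
x,y,ww,hh=cv2.boundingRect(k)
for name,im,(x,y,ww,hh) in(("now",i,(x,y,ww,hh)),("plain",cv2.imread("pics/scene0.png").astype(int),(344,250,73,33))):
    for f in(.3,.5,.7):print(name,im[y+int(f*hh),x:x+ww:2,1].tolist())
E
```

```text
((527.7190551757812, -151.70852661132812), (49.53458023071289, 110.15509796142578), 6.888904094696045) tool [-53.5  -0.2 323.4]
(142, 165, 65, 21)
now [52, 50, 169, 250, 249, 248, 250, 251, 251, 251, 252, 254, 254, 254, 254, 254, 254, 254, 254, 254, 254, 254, 254, 254, 251, 251, 251, 251, 251, 251, 251, 250, 187]
now [49, 167, 250, 251, 244, 240, 250, 251, 251, 251, 254, 254, 254, 254, 254, 254, 254, 254, 254, 254, 254, 254, 254, 251, 250, 251, 250, 194, 136, 239, 251, 234, 82]
now [167, 251, 251, 251, 251, 251, 251, 251, 252, 253, 253, 254, 254, 254, 254, 254, 254, 254, 254, 254, 254, 254, 252, 251, 252, 251, 251, 251, 250, 251, 244, 109, 49]
plain [174, 250, 251, 251, 251, 250, 250, 250, 250, 250, 250, 250, 250, 250, 250, 250, 250, 250, 250, 250, 250, 250, 249, 250, 250, 250, 250, 250, 250, 250, 250, 250, 250, 250, 249, 181, 146]
plain [226, 251, 251, 250, 248, 250, 250, 251, 251, 251, 251, 251, 251, 251, 251, 251, 251, 251, 251, 251, 251, 251, 251, 251, 251, 251, 251, 251, 251, 251, 234, 123, 141, 243, 250, 235, 142]
plain [221, 251, 252, 251, 251, 252, 252, 252, 251, 251, 252, 252, 251, 252, 252, 252, 251, 252, 251, 251, 251, 251, 251, 251, 251, 251, 251, 251, 251, 251, 251, 251, 251, 251, 251, 247, 158]
```

The middle band reads 254 against 251 at the ends, a step the plain face never showed, so the label is up. At tray-floor height the outline measures 49.5 x 110 mm, which means it lies flat. The gripper is clear, so I'm handing in.

```bash
python3 -c "
from cell import ctrl, get_image, calibration, finish_job
print(finish_job())"
```

```text
the job is handed in; nothing more can be done
None
```

The plate flipped over the ramp edge and lies flat in the tray with its label up; the arm went nowhere near the flange or strip, and I handed the job in at about 11 s (no verdict came back).

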